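Pull the draught enclosure's tilting pane shut with the hook pole

TASK

The upper front pane of the white open-topped draught enclosure is tilted inwards. Take the pole with the hook from its cradle, put its hook down into the ring eye at the top of the pane and pull the pane fully shut towards you; then unhook the pole and lay it back in its cradle, hook pointing the same way as before.

Things in the scene. Friction and masses are not known exactly. Their poses are not given: they have to be found in the camera images.
- pole_grip (a point): Handle centre of the hook pole (0.16 kg, balances near here), lying level, 85 mm up, in a fixed open-topped cradle; another cradle, 25 to 35 cm along the bench, holds a straight rod without hook. White handle 130 mm along x, 22 wide, 26 high; x points to the hook end, z up. Brackets 50 mm before and behind the centre with 30 mm wide flared seats, no higher than the handle; free between them.
- pole_tip (a point): Lower end of the pole's hook. An 8 mm steel rod runs from the handle along x, then at 150 mm from the handle centre bends straight down as a round 8 mm pin. This point: x = +150 mm, y = 0, z = -45 mm from pole_grip, same axes. The hook hangs free of the cradle. A tall analyser stands just behind the cradles (world x over 0.55 m, y -0.36 to 0.06 m): turn the hook forwards only left of it.
- flap_eye (a point): Centre of the steel ring eye at the pane's top, 235 to 260 mm up; hole 36 mm, wire 6 mm. Moves with the pane: shut, its z is up (ring level) and x points level into the fixed enclosure, away from the robot; open, z leans inwards by the opening angle. Hinge line: along y through x = +30, z = -128 mm of this frame. Pane: 8 mm thick, outer face at x = +26 mm, top edge at z = -8 mm.
- flap (a joint): Opening of the pane, rad: 0 = shut (upright, against its stop), grows as it tilts into the enclosure, at most 0.85; starts at 0.5 to 0.75. Stiff hinge: the pane stays where it is left, and about 2 N at the eye moves it. The enclosure is white, 220 mm wide, 250 mm high, open at the top.

How it is judged:
By the outcome, as a careful person would: the job done as asked, in the order asked, and still so for the second after the job is handed in, with the robot touching nothing.
It also fails if it takes over 59 s, if anything falls off the work surface, if the arm or the gripper's body presses on something with over 40 N, if the wrist force passes 120 N, or if a joint passes its speed limit or range.

ROBOT

A 6-joint arm with a two-finger parallel gripper is mounted at the origin on a cart in front of the work surface, level with it; the furniture and walls round the work are solid. World frame = base frame: x ahead of the robot, y to its left, z up, the work surface at z = 0. Lengths are in mm, angles in rad, forces in N, time in s.
With the tool pointing down it reaches from about 300 to 1000 mm from the base axis. Payload 5.1 kg.
Tool frame: the origin (TCP) lies on the front face of the gripper's body, between the roots of the fingers; the fingertips stand 78 mm ahead of it and the grasp point (between the pads) lies 59 mm ahead of it; z points along the fingers, y is the line along which they close (so a half turn about z gives the same grasp; the last joint's range is limited). The gripper opens to 95 mm and grips with 3 to 60 N. Pads are 20 mm wide; open, the fingers measure 119 mm over their backs; the gripper's body (75 mm by 180 mm) begins 59 mm behind the grasp point.
Start: joints at [1.144, 0.124, 1.65, -0, 1.367, -0.083], TCP at [219.114, 611.943, 292.256] pointing down, gripper open.
Joint ranges: [-2.61, 2.61], [-1.02, 2.33], [0.03, 2.71], [-1.35, 4.49], [0.32, 2.68], [-2.91, 2.91]. Speed limits (rad/s): [2.57, 2.57, 3.14, 3.14, 3.14, 3.14].

INTERFACE

Orientations are given as [roll, pitch, yaw] about the fixed x, y, z axes, in that order (R = Rz(yaw) Ry(pitch) Rx(roll)).
In Python, from cell import bot gives the robot as it stands.
- The arm moves only by the tool play_rows, never from a script. Its argument "steps" is a list that holds one entry, the list of rows, each a list of 7 numbers: the shift along the tool's x, y, z in mm, then the turn, a rotation vector about the tool's x, y, z in rad, then the opening, from -1 (shut) to 1 (fully open), so that 0 is half open. A call has exactly 5 rows; each row is the pose to reach, as a shift and turn from the pose commanded when the call began, along the tool's axes at that moment; what a row does not reach only later rows make up. A row lasts 1/8 s, in which the tool goes at most 62.5 mm and 10.7 degrees, less where a joint would pass 70% of its speed; a pose out of reach is approached as far as the arm can. A call with a gripper value outside its range is refused whole. The fingers move at their own pace and stop on an object; "squeeze" is the grip in N (left out, the last holds). Time passes only in rows, so rows that repeat a pose let the fingers close, or fill a call up. It gives the time, the measured TCP pose, the force, the opening and the grip force at its end, in the units of the state.
- bot.observe(): the state, without advancing time (a new reading comes with each control period).
- bot.grab_frame(name): name is "scene" or "top" or "wrist"; returns a dict with "pixels" (384x512x3 uint8, red, green, blue), "z_map" (384x512 float32, mm along the optical axis (not along the pixel's ray), 0 where there is no reading), "fovy" (degrees; the focal length in pixels is half the picture's height over the tangent of half this angle, whatever the lens; pixels are square), "cx", "cy" (the principal point, pixels), "R" (3x3) and "t" (3): a world point X has camera coordinates R X + t. Camera axes: x right, y down, z forward; pixel columns grow to the right and rows downward; lengths in mm; the calibration is good to about 2 mm. A picture is of the moment at which its call begins.
- bot.finish_job(): hands the job in; it is judged then, once.
The state is a dict: "clock": time; "q": joint angles; "dq": joint speeds; "joint_efforts": joint torques, N m; "eef_pos": TCP position; "tcp_rot": TCP orientation; "wrist_force": force on the tool from outside, world axes, zero at the start; "wrist_torque": the same for the moment, N m; "grip_width": finger opening in mm; "grip_force": force on a finger pad.
Only numpy, scipy, OpenCV 4.12 (cv2) and the standard library are available. Lean on these libraries where they do the work, as an engineer would, in place of code of your own. Each camera call takes 0.05 s, during which the arm holds its last target. There are 200 camera calls.

## Working session

There is one attempt and no reset: what is moved stays moved. The work goes in short steps, Python scripts to look and compute and a tool call to move; the robot and the scene stay as the last step left them, time stands still between calls to the robot, and variables do not carry over. Pictures are saved under pics/ and viewed, at most 10 in all, crops included, and the job is handed in when it is done.

Besides the shell and the picture viewer there is one more tool, called as name(argument=value, ...), one argument or row to a line, values as JSON. play_rows: Moves the arm, as the interface text tells. Its arguments: {"type":"object","properties":{"steps":{"type":"array","items":{"type":"array","items":{"type":"array","items":{"type":"number"}}}},"squeeze":{"type":"number"}},"required":["steps"]}

```bash
mkdir -p pics; ls; cat > h.py <<'E'
import numpy as np, cv2
from cell import bot
from scipy.spatial.transform import Rotation as Ro
def grab(n):
    f=bot.grab_frame(n); f['f']=192/np.tan(np.radians(f['fovy'])/2); f['R']=np.array(f['R']);f['t']=np.array(f['t']); return f
def save(f,n,s=1.5): cv2.imwrite('pics/'+n+'.png',cv2.resize(np.array(f['pixels'])[:,:,::-1],None,fx=s,fy=s))
def ray(f,u,v):
    d=f['R'].T@np.array([(u-f['cx'])/f['f'],(v-f['cy'])/f['f'],1.]); return -f['R'].T@f['t'],d
def plane(f,u,v,z):
    c,d=ray(f,u,v); return c+d*(z-c[2])/d[2]
def cloud(f):
    z=np.array(f['z_map']); v,u=np.mgrid[:384,:512]
    P=np.stack([(u-f['cx'])/f['f']*z,(v-f['cy'])/f['f']*z,z],-1)
    return (P-f['t'])@f['R']
E
python3 - <<'E'
from h import *
s=bot.observe(); print({k:np.round(v,3) for k,v in s.items()})
a=grab('top');b=grab('scene')
im=np.hstack([a['pixels'],b['pixels']])
save(a,'top');save(b,'scene')
for f in(a,b): print(-f['R'].T@f['t'],f['fovy'],f['R'].round(2).tolist())
E
```

```text
pics
{'clock': np.float64(0.0), 'q': array([ 1.144,  0.124,  1.652, -0.   ,  1.368, -0.083]), 'dq': array([ 0.   ,  0.002,  0.   ,  0.001,  0.   , -0.001]), 'joint_efforts': array([  0.   , -41.759, -35.993,   0.078,   0.049,  -0.   ]), 'eef_pos': array([218.929, 611.503, 290.991]), 'tcp_rot': array([-3.14 , -0.   ,  2.798]), 'wrist_force': array([0.401, 0.34 , 0.636]), 'wrist_torque': array([ 0.002, -0.012,  0.022]), 'grip_force': np.float64(0.0), 'grip_width': np.float64(95.154)}
[ 424.99703901 -122.71725028 1610.82044764] 51.42386530640728 [[0.03, -1.0, -0.0], [-1.0, -0.03, -0.07], [0.07, 0.01, -1.0]]
[-581.40305955 -742.1578339   962.99965741] 49.44616521007511 [[0.5, -0.87, 0.01], [-0.46, -0.27, -0.84], [0.74, 0.41, -0.54]]
```

View pics/top.png

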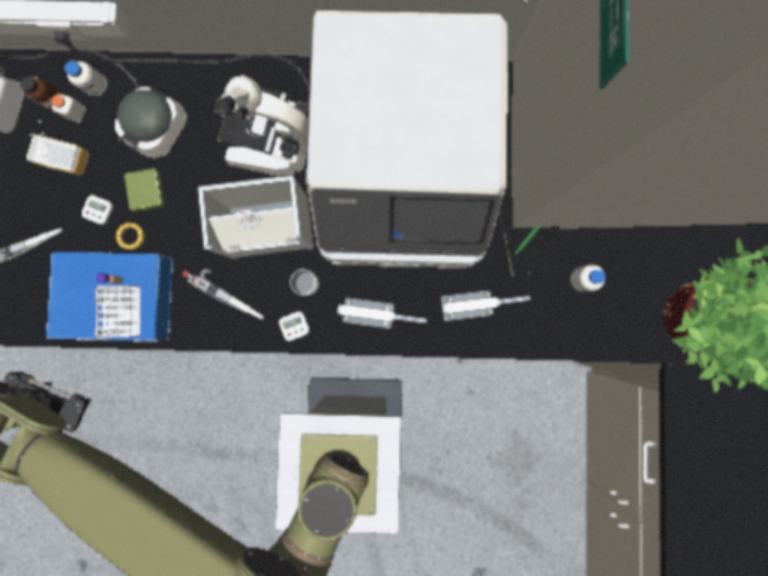

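View pics/scene.png

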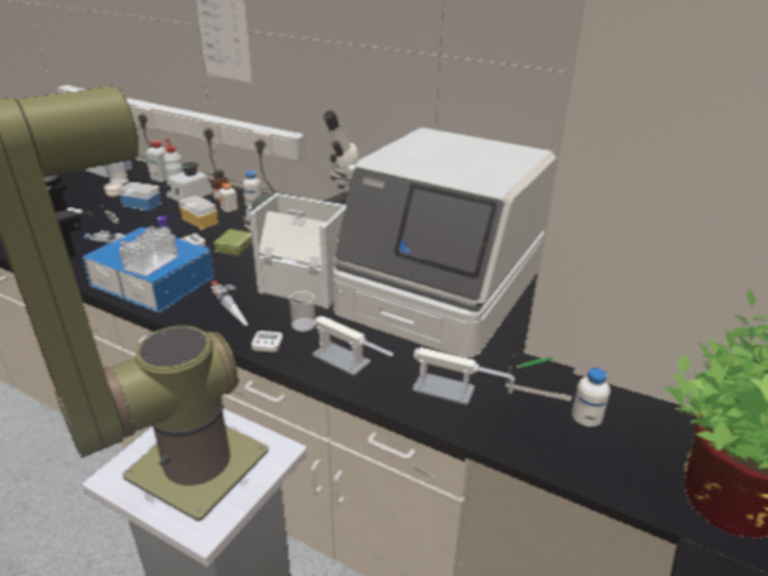

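The top view shows two cradles: one pole at (470,305), one at (365,313), both with the rod pointing right (-y). The enclosure is at (250,215), left of the analyser. In the scene view the right pole appears to have the down-bend, at (511,382). Next I'll measure and look closer.

```bash
cat > m.py <<'E'
from h import *
a=grab('top');b=grab('scene')
for n,f in(('top',a),('scene',b)):
    P=cloud(f);c=np.array(f['pixels']).astype(int); br=c.min(-1)
    m=(np.abs(P[...,2]-92)<14)&(br>130)&(P[...,0]<620)&(P[...,0]>350)&(np.abs(P[...,1]+150)<350)
    k,l,st,ce=cv2.connectedComponentsWithStats(m.astype(np.uint8))
    for i in range(1,k):
        if st[i,4]>20:
            Q=P[l==i]; r=cv2.minAreaRect(Q[:,:2].astype(np.float32)); 
            top=np.percentile(Q[:,2],90)
            print(n,ce[i].round(),st[i,4],np.round(Q.mean(0)),np.round(r[0]),np.round(r[1]),round(r[2],1),top)
    m=(P[...,2]>150)&(P[...,2]<300)&(P[...,1]>40)&(P[...,1]<330)&(P[...,0]>400)&(P[...,0]<900)
    Q=P[m]; print(n,'encl',len(Q),np.percentile(Q,[1,50,99],axis=0).round() if len(Q) else 0)
A=np.array(b['pixels'])[:,:,::-1]
c1=cv2.resize(A[200:275,200:390],(800,316),interpolation=cv2.INTER_CUBIC)
c2=cv2.resize(A[125:205,155:245],(320,284),interpolation=cv2.INTER_CUBIC)
T=np.array(a['pixels'])[:,:,::-1]
c3=cv2.resize(T[110:175,125:215],(393,284),interpolation=cv2.INTER_CUBIC)
o=np.zeros((600,800,3),np.uint8);o[:316]=c1;o[316:,:320]=c2;o[316:,400:793]=c3
cv2.imwrite('pics/crop.png',o)
E
python3 m.py
```

```text
top [318. 203.] 250 [ 452. -344.   95.] [ 455. -368.] [ 22. 222.] 8.6 101.14927564606035
top [248. 209.] 254 [421. -80.  95.] [ 419. -103.] [223.  22.] 84.0 100.4544660265654
top encl 3533 [[570.  46. 152.]
 [704. 197. 197.]
 [894. 317. 297.]]
scene [205. 183.] 132 [590. 142.  91.] [590. 140.] [ 18. 116.] 7.6 102.21975810853186
scene [272. 210.] 551 [ 554. -181.   92.] [ 554. -165.] [ 26. 383.] 2.6 104.0192825950432
scene [202. 197.] 37 [510.  98.  82.] [507.  93.] [64. 51.] 88.6 85.64201956742667
scene [231. 222.] 313 [419. -91.  90.] [ 414. -108.] [223.  37.] 82.5 97.16882912491614
scene [302. 241.] 394 [ 449. -354.   91.] [ 452. -376.] [ 38. 222.] 10.4 97.64796994430118
scene encl 2201 [[564.  45. 152.]
 [635. 207. 210.]
 [888. 310. 291.]]
```

View pics/crop.png

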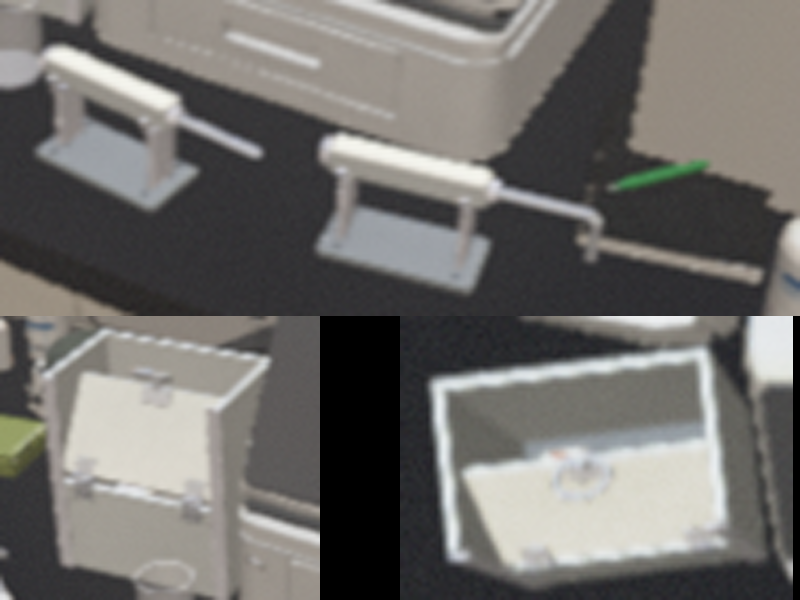

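The crop confirms it. The right pole has the hook bent down at (592,240), and the left one is a plain rod. The ring eye sits centred on the pane's top edge at (582,480) in the top-view inset, and its two hinges are at (80,475) and (195,500) in the scene inset. I'll go past the enclosure for a wrist look.

```bash
cat >> h.py <<'E'
def mv(x,y,z,yaw,rp=(np.pi,0)):
    s=bot.observe(); R0=Ro.from_euler('xyz',s['tcp_rot']); R1=Ro.from_euler('xyz',[rp[0],rp[1],np.radians(yaw)])
    d=R0.inv().apply(np.array([x,y,z])-s['eef_pos']); w=(R0.inv()*R1).as_rotvec()
    print('at',np.round(s['eef_pos'],1),np.round(np.degrees(s['tcp_rot']),1),'move',d.round(1).tolist(),w.round(3).tolist())
E
python3 -c "
from h import *
mv(400,190,420,170)
b=grab('wrist');s=bot.observe();R=Ro.from_euler('xyz',s['tcp_rot']).as_matrix()
c=-b['R'].T@b['t'];print('cam in tool',R.T@(c-s['eef_pos']),(b['R']@R).round(2).tolist(),b['fovy'])
a=grab('top')
for z in(240,260):print(plane(a,166.7,147.5,z))
"
```

```text
at [219.  611.7 291.5] [-179.9   -0.   160.3] move [-312.5, -336.2, -128.1] [-0.001, -0.0, -0.169]
cam in tool [ 70.87708701  -0.22262748 -93.93338143] [[0.0, 1.0, 0.0], [-0.97, 0.0, -0.25], [-0.25, -0.0, 0.97]] 68.83849473842339
[627.59289802 203.55064156 240.        ]
[624.63706439 198.79045736 260.        ]
```

play_rows(
  steps=[
    [[-406,-320,-128,0,0,-0.169,1],[-406,-320,-128,0,0,-0.169,1],[-406,-320,-128,0,0,-0.169,1],[-406,-320,-128,0,0,-0.169,1],[-406,-320,-128,0,0,-0.169,1]],
  ],
)

```text
clock: 0.92
eef_pos: [380.7, 353.1, 368.0]
tcp_rot: [3.141, 0.001, 2.967]
wrist_force: [1.3, 1.2, 0.2]
grip_width: 95.3
grip_force: 0.0
```

```bash
python3 -c "
from h import *
mv(500,195,420,170)"
```

```text
at [380.7 353.1 368. ] [180.   0. 170.] move [-144.9, -135.0, -52.0] [0.0, 0.001, 0.0]
```

play_rows(
  steps=[
    [[-145,-135,-52,0,0,0,1],[-145,-135,-52,0,0,0,1],[-145,-135,-52,0,0,0,1],[-145,-135,-52,0,0,0,1],[-145,-135,-52,0,0,0,1]],
  ],
)

```text
clock: 1.55
eef_pos: [499.7, 196.3, 419.3]
tcp_rot: [3.141, -0.0, 2.965]
wrist_force: [0.1, -0.1, -0.5]
grip_width: 95.4
grip_force: 0.0
```

```bash
python3 -c "
from h import *
mv(447,-328,300,98.6)
f=grab('wrist');save(f,'w1')
np.save('w1.npy',f,allow_pickle=True)"
```

```text
at [499.7 196.3 419.3] [180.   -0.  169.9] move [-40.3, -525.5, 119.1] [0.0, -0.001, 1.244]
```

View pics/w1.png

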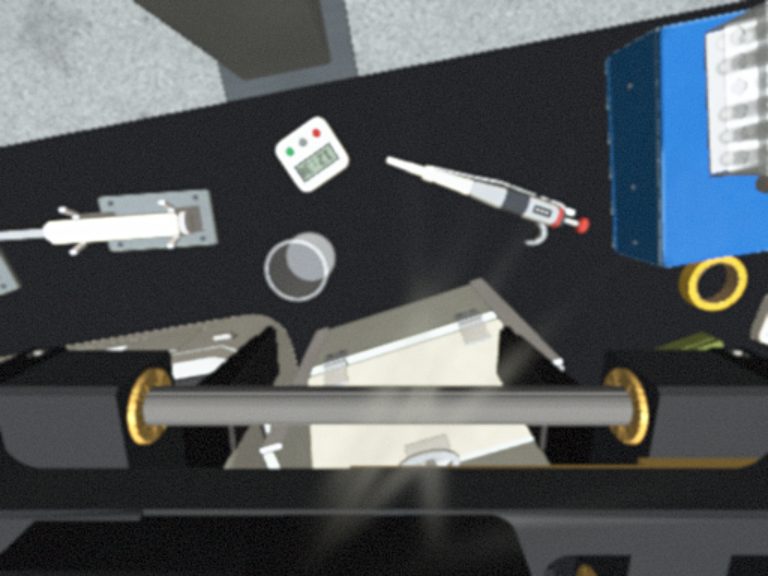

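The wrist view shows the pane's hinge line from (310,372) to (497,315), with the ring at (430,458) half hidden by the gripper. Turning the wrist half round puts the camera on the hook side, and I'll use that for the grasp as well.

play_rows(
  steps=[
    [[0,0,0,0,0,0.186,1],[0,0,0,0,0,0.372,1],[0,0,0,0,0,0.558,1],[0,0,0,0,0,0.744,1],[0,0,0,0,0,0.93,1]],
  ],
)

```text
clock: 2.22
eef_pos: [498.1, 198.6, 418.5]
tcp_rot: [-3.14, -0.001, 2.034]
wrist_force: [0.3, 0.5, -0.2]
grip_width: 95.0
grip_force: 0.0
```

play_rows(
  steps=[
    [[0,0,0,0,0,0.186,1],[0,0,0,0,0,0.372,1],[0,0,0,0,0,0.558,1],[0,0,0,0,0,0.744,1],[0,0,0,0,0,0.93,1]],
  ],
)

```text
clock: 2.85
eef_pos: [498.1, 198.6, 418.5]
tcp_rot: [-3.14, 0.001, 1.104]
wrist_force: [-0.1, 0.2, -0.8]
grip_width: 94.9
grip_force: 0.0
```

play_rows(
  steps=[
    [[0,0,0,0,0,0.186,1],[0,0,0,0,0,0.372,1],[0,0,0,0,0,0.558,1],[0,0,0,0,0,0.744,1],[0,0,0,0,0,0.93,1]],
  ],
)

```text
clock: 3.48
eef_pos: [498.1, 198.6, 418.5]
tcp_rot: [-3.141, 0.002, 0.174]
wrist_force: [-0.3, 0.7, 1.1]
grip_width: 95.6
grip_force: 0.0
```

```bash
python3 -c "
from h import *
mv(575,195,430,-8)
print(bot.observe()['q'])"
```

```text
at [498.1 198.6 418.5] [-1.8e+02  1.0e-01  1.0e+01] move [75.1, 16.8, -11.7] [-0.0, 0.002, 0.313]
[ 2.79062710e-01 -1.77071297e-01  1.73660120e+00  5.44456613e-04
  1.58355550e+00  1.67600944e+00]
```

play_rows(
  steps=[
    [[38,8,-6,0,0,0.15,1],[75,17,-12,0,0,0.313,1],[75,17,-12,0,0,0.313,1],[75,17,-12,0,0,0.313,1],[75,17,-12,0,0,0.313,1]],
  ],
)

```text
clock: 4.1
eef_pos: [575.1, 194.0, 431.2]
tcp_rot: [-3.142, 0.0, -0.134]
wrist_force: [-0.3, 0.5, -0.2]
grip_width: 94.8
grip_force: 0.0
```

```bash
python3 -c "
from h import *
mv(447,-328,300,-81.4)
f=grab('wrist');save(f,'w2')
np.save('w2.npy',f,allow_pickle=True)"
```

```text
at [575.1 194.  431.2] [-180.     0.    -7.7] move [-57.1, 534.4, 131.2] [0.0, 0.0, 1.287]
```

View pics/w2.png

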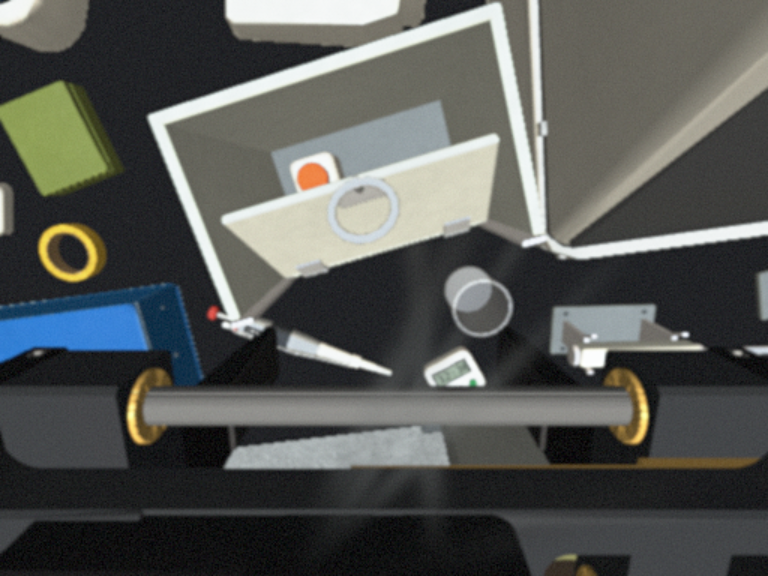

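The wrist view shows the ring clearly at (363,210) and the rim corners at (150,118), (498,10), (541,237) and (238,322). The pane's top edge runs from (225,218) to (497,138), and the bottom of the pane from (290,275) to (487,220).

```bash
cat > e.py <<'E'
from h import *
f=np.load('w2.npy',allow_pickle=True).item(); a=grab('top')
for p in [(150,118),(498,10),(541,237),(238,322)]: print('rim',plane(f,p[0]/1.5,p[1]/1.5,250).round(1))
c1,d1=ray(f,242,140);c2,d2=ray(a,166.7,147.5)
s=np.linalg.lstsq(np.stack([d1,-d2],1),c2-c1,rcond=None)[0]; print('eye tri',c1+d1*s[0],c2+d2*s[1])
P=cloud(f); c=np.array(f['pixels']).astype(int)
# ring pixels: annulus by angle
import math
R=[]
for t in range(0,360,10):
    for r in (21,22): R.append(P[int(round(140+(r-1)*math.sin(math.radians(t)))),int(round(242+r*math.cos(math.radians(t))))])
R=np.array(R);print('ring depth z',np.percentile(R[:,2],[10,25,50,75,90]).round(),np.median(R,0).round(1))
# pane plane from depth
pts=[(285,220),(260,205),(255,230),(330,185),(320,238),(400,220),(430,170),(470,170),(460,210),(300,255),(440,160)]
Q=np.array([P[int(v/1.5),int(u/1.5)] for u,v in pts]);print(Q.round(0).tolist())
m=Q.mean(0);n=np.linalg.svd(Q-m)[2][2]; n*=-np.sign(n[0]);print('n',n,'res',((Q-m)@n).round(1),'theta',np.arcsin(abs(n[2])),'yaw',np.degrees(np.arctan2(-n[1],-n[0])))
for z in(240,245,250):print(z,plane(f,242,140,z))
E
python3 e.py
```

```text
rim [702.2 322.6 250. ]
rim [732. 108. 250.]
rim [597.5  88.8 250. ]
rim [566.5 298.4 250. ]
eye tri [629.48460744 202.61584524 236.74504593] [628.04676596 204.28156734 236.92900212]
ring depth z [242. 245. 254. 261. 263.] [630.4 201.7 253.7]
[[629.0, 262.0, 213.0], [643.0, 274.0, 225.0], [625.0, 285.0, 213.0], [649.0, 223.0, 226.0], [610.0, 245.0, 180.0], [615.0, 178.0, 173.0], [650.0, 154.0, 220.0], [646.0, 123.0, 207.0], [615.0, 126.0, 162.0], [595.0, 267.0, 164.0], [656.0, 147.0, 227.0]]
n [-0.80462598 -0.11335369  0.58286188] res [ 1.4 -3.3  2.6 -2.2  0.4 -0.7  1.1  0.2 -1.1  0.2  1.4] theta 0.6222462656705903 yaw 8.018914875665477
240 [629.66234364 202.40980098 240.        ]
245 [629.93536776 202.09329227 245.        ]
250 [630.20839188 201.77678357 250.        ]
```

play_rows(
  steps=[
    [[-50,60,0,0,0,0.18,1],[-57,120,0,0,0,0.36,1],[-57,180,0,0,0,0.54,1],[-57,240,0,0,0,0.72,1],[-57,300,20,0,0,0.9,1]],
  ],
)

```text
clock: 4.82
eef_pos: [479.2, -91.7, 415.4]
tcp_rot: [-3.138, -0.004, -1.042]
wrist_force: [0.5, -0.3, 0.3]
grip_width: 94.9
grip_force: 0.0
```

```bash
python3 -c "
from h import *
mv(430,-250,330,-81.4)"
```

```text
at [479.2 -91.7 415.4] [-179.8   -0.2  -59.7] move [111.5, 122.7, 85.4] [-0.004, -0.003, 0.379]
```

play_rows(
  steps=[
    [[22,25,17,0,0,0.1,1],[60,65,45,0,0,0.25,1],[90,100,70,0,0,0.379,1],[112,123,85,0,0,0.379,1],[112,123,85,0,0,0.379,1]],
  ],
)

```text
clock: 5.45
eef_pos: [429.8, -249.9, 326.7]
tcp_rot: [3.14, 0.002, -1.418]
wrist_force: [0.3, -0.0, -0.5]
grip_width: 95.2
grip_force: 0.0
```

```bash
cat > p.py <<'E'
from h import *
mv(447,-328,200,-81.4)
f=grab('wrist');save(f,'w3'); P=cloud(f);c=np.array(f['pixels']).astype(int)
m=(np.abs(P[...,2]-92)<14)&(c.min(-1)>140)&(np.abs(P[...,0]-450)<60)&(P[...,1]<-240)
k,l,st,ce=cv2.connectedComponentsWithStats(m.astype(np.uint8))
i=1+st[1:,4].argmax(); v,u=np.nonzero(l==i)
G=np.array([plane(f,x,y,98)[:2] for x,y in zip(u,v)],np.float32)
print(st[i],cv2.minAreaRect(G))
E
python3 p.py
```

```text
at [ 429.8 -249.9  326.7] [ 1.799e+02  1.000e-01 -8.130e+01] move [80.1, -5.4, 126.6] [0.002, 0.002, 0.002]
[ 240    0   21  173 2891] ((453.8509826660156, -348.9449768066406), (22.132478713989258, 175.41136169433594), 9.025497436523438)
```

View pics/w3.png

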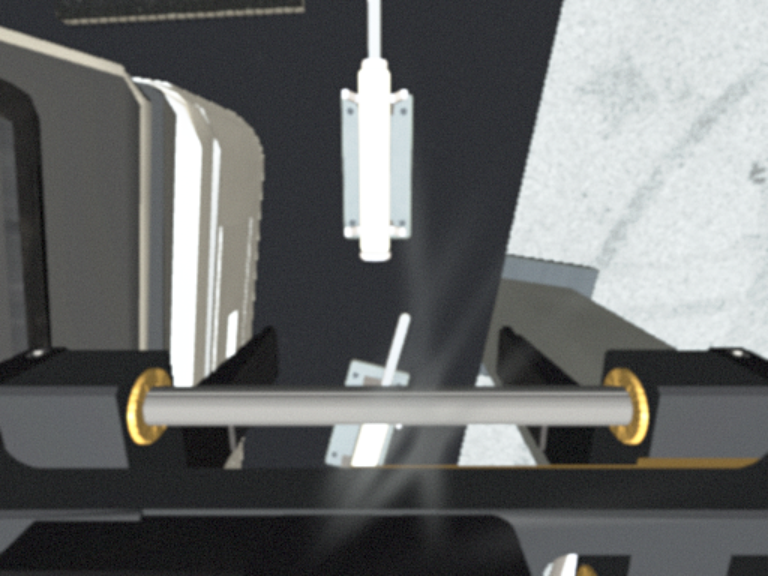

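The wrist view shows the hook pole's handle at (374,58)–(374,262), rod upward, with the bracket seats at rows 95 and 232.

```bash
python3 -c "
from h import *
f=grab('wrist')
for p,z in(((374,60),98),((374,262),98),((374,253),98),((376,95),90),((376,233),90),((375,64),85)): print(p,plane(f,p[0]/1.5,p[1]/1.5,z).round(1))
mv(450.5,-327,200,-81.0);mv(450.5,-327,144,-81.0)"
```

```text
(374, 60) [ 463.1 -399.4   98. ]
(374, 262) [ 442.2 -258.2   98. ]
(374, 253) [ 443.2 -265.2   98. ]
(376, 95) [ 458.8 -378.9   90. ]
(376, 233) [ 444.1 -279.9   90. ]
(375, 64) [ 462.8 -400.1   85. ]
at [ 431.1 -248.7  328.8] [-180.     0.   -81.1] move [80.4, -6.9, 128.8] [-0.001, 0.0, -0.002]
at [ 431.1 -248.7  328.8] [-180.     0.   -81.1] move [80.4, -6.9, 184.8] [-0.001, 0.0, -0.002]
```

```bash
python3 -c "
from h import *
for n in('wrist','top'):
    f=grab(n);P=cloud(f)
    for lo,hi in((20,80),(80,140),(140,200),(200,260),(260,330)):
        m=(P[...,2]>lo)&(P[...,2]<hi)&(P[...,1]<-230)&(P[...,1]>-350)&(P[...,0]>500)&(P[...,0]<800)
        print(n,lo,m.sum(),np.percentile(P[...,0][m],[1,5,25]).round() if m.sum() else '')
"
```

```text
wrist 20 1170 [551. 551. 551.]
wrist 80 2551 [551. 551. 552.]
wrist 140 8678 [555. 556. 569.]
wrist 200 13444 [581. 582. 587.]
wrist 260 0 
top 20 26 [549. 549. 549.]
top 80 75 [549. 549. 550.]
top 140 270 [554. 555. 563.]
top 200 326 [580. 581. 587.]
top 260 481 [605. 608. 616.]
```

play_rows(
  steps=[
    [[30,-3,40,0,0,0,0.2],[82,-7,80,0,0,0,0.2],[82.5,-7,115,0,0,0,0.2],[82.5,-7,120,0,0,0,0.2],[82.5,-7,120,0,0,0,0.2]],
  ],
)

```text
clock: 6.28
eef_pos: [451.6, -328.9, 209.6]
tcp_rot: [-3.141, -0.001, -1.414]
wrist_force: [-0.0, -0.0, -0.3]
grip_width: 58.0
grip_force: 0.0
```

```bash
python3 -c "
from h import *
mv(451,-329,144,-81.0);print(bot.observe()['grip_width'])"
```

```text
at [ 451.6 -328.9  209.6] [-1.799e+02 -1.000e-01 -8.100e+01] move [-0.0, 0.7, 65.6] [-0.001, -0.001, -0.0]
58.04800132743455
```

play_rows(
  steps=[
    [[0,0.5,20,0,0,0,0.2],[0,0.5,40,0,0,0,0.2],[0,0.5,58,0,0,0,0.2],[0,0.5,65,0,0,0,0.2],[0,0.5,65,0,0,0,0.2]],
  ],
)

```text
clock: 6.9
eef_pos: [450.0, -329.3, 142.3]
tcp_rot: [3.141, 0.001, -1.415]
wrist_force: [0.6, -0.1, -0.4]
grip_width: 57.0
grip_force: 0.0
```

play_rows(
  steps=[
    [[0,0,0,0,0,0,-1],[0,0,0,0,0,0,-1],[0,0,0,0,0,0,-1],[0,0,0,0,0,0,-1],[0,0,0,0,0,0,-1]],
  ],
  squeeze=40,
)

```text
clock: 7.52
eef_pos: [450.5, -329.6, 143.6]
tcp_rot: [-3.141, -0.0, -1.415]
wrist_force: [0.4, -0.7, 0.8]
grip_width: 21.8
grip_force: 40.0
```

```bash
python3 -c "
from h import *
s=bot.observe();print({k:np.round(s[k],3) for k in('eef_pos','tcp_rot','wrist_force','wrist_torque','grip_width','grip_force','q','clock')})"
```

```text
{'eef_pos': array([ 450.526, -329.631,  143.627]), 'tcp_rot': array([-3.141, -0.   , -1.415]), 'wrist_force': array([ 0.426, -0.722,  0.761]), 'wrist_torque': array([0.128, 0.083, 0.047]), 'grip_width': np.float64(21.85), 'grip_force': np.float64(39.997), 'q': array([-0.728,  0.064,  1.979,  0.   ,  1.098,  2.258]), 'clock': np.float64(7.525)}
```

Gripped at 21.8 mm. I'll lift and carry it left.

play_rows(
  steps=[
    [[0,0,-15,0,0,0,-1],[0,0,-50,0,0,0,-1],[0,0,-95,0,0,0,-1],[0,0,-140,0,0,0,-1],[0,0,-185,0,0,0,-1]],
  ],
)

```text
clock: 8.15
eef_pos: [450.0, -329.3, 330.5]
tcp_rot: [-3.141, -0.0, -1.415]
wrist_force: [0.4, -0.1, -1.2]
grip_width: 21.8
grip_force: 40.0
```

play_rows(
  steps=[
    [[-25,-2,-30,0,0,0,-1],[-75,-7,-50,0,0,0,-1],[-130,-13,-60,0,0,0,-1],[-185,-18,-60,0,0,0,-1],[-240,-23,-60,0,0,0,-1]],
  ],
)

```text
clock: 8.78
eef_pos: [435.2, -87.2, 389.3]
tcp_rot: [-3.14, -0.0, -1.416]
wrist_force: [1.4, -0.0, -0.2]
grip_width: 21.9
grip_force: 40.0
```

play_rows(
  steps=[
    [[-55,-5,0,0,0,0,-1],[-110,-11,0,0,0,0,-1],[-165,-16,0,0,0,0,-1],[-220,-21,0,0,0,0,-1],[-265,-25,0,0,0,0,-1]],
  ],
)

```text
clock: 9.4
eef_pos: [420.9, 56.9, 386.1]
tcp_rot: [-3.131, 0.04, -1.349]
wrist_force: [0.2, 0.0, -2.3]
grip_width: 21.7
grip_force: 40.0
```

play_rows(
  steps=[
    [[0,0,0,0,0,-0.12,-1],[0,0,0,0,0,-0.29,-1],[0,0,0,0,0,-0.46,-1],[0,0,0,0,0,-0.63,-1],[0,0,0,0,0,-0.8,-1]],
  ],
)

```text
clock: 10.02
eef_pos: [421.2, 55.8, 385.8]
tcp_rot: [-3.106, 0.02, -0.546]
wrist_force: [0.3, -0.2, -1.8]
grip_width: 22.2
grip_force: 40.0
```

```bash
python3 -c "
from h import *
mv(430,175,390,8.2);print(bot.observe()['grip_width'])"
```

```text
at [421.2  55.8 385.8] [-178.     1.2  -31.3] move [-54.4, -106.5, 0.7] [-0.041, 0.007, -0.689]
22.241663457076232
```

The wrist hit its joint limit and stopped short, with a small tilt but no contact. I'll move left, turn, and straighten.

play_rows(
  steps=[
    [[-15,-30,0,-0.01,0,0,-1],[-38,-75,0,-0.02,0,-0.1,-1],[-54,-106,0,-0.03,0,-0.28,-1],[-54,-106,0,-0.041,0.007,-0.46,-1],[-54,-106,0,-0.041,0.007,-0.64,-1]],
  ],
)

```text
clock: 10.65
eef_pos: [430.8, 175.0, 390.6]
tcp_rot: [-3.142, 0.002, 0.096]
wrist_force: [0.2, 0.5, -1.8]
grip_width: 21.4
grip_force: 40.0
```

```bash
python3 -c "
from h import *
mv(475,179.5,390,8.2);print(bot.observe()['q'])"
```

```text
at [430.8 175.  390.6] [-1.8e+02  1.0e-01  5.5e+00] move [44.5, -0.2, 0.5] [-0.0, 0.002, -0.048]
[ 2.70313618e-01 -3.39674163e-01  1.91405031e+00  2.92177830e-04
  1.56881568e+00  1.74551799e+00]
```

play_rows(
  steps=[
    [[15,0,0,0,0,-0.02,-1],[35,0,0,0,0,-0.048,-1],[44,0,0,0,0,-0.048,-1],[44,0,0,0,0,-0.048,-1],[44,0,0,0,0,-0.048,-1]],
  ],
)

```text
clock: 11.28
eef_pos: [474.1, 179.1, 390.6]
tcp_rot: [-3.141, 0.002, 0.137]
wrist_force: [-0.7, 0.0, -1.1]
grip_width: 22.0
grip_force: 40.0
```

```bash
python3 -c "
from h import *
mv(478.5,180,336,8.2)
f=grab('wrist');b=grab('scene');t=grab('top')
A=np.array(f['pixels'])[:,:,::-1];B=np.array(b['pixels'])[:,:,::-1];T=np.array(t['pixels'])[:,:,::-1]
o=np.zeros((600,800,3),np.uint8)
o[:300,:400]=cv2.resize(A,(400,300));o[:300,400:]=cv2.resize(T[90:180,110:230],(400,300),interpolation=cv2.INTER_CUBIC)
o[300:,:400]=cv2.resize(B[100:205,120:260],(400,300),interpolation=cv2.INTER_CUBIC)
cv2.imwrite('pics/pre.png',o)
np.save('w4.npy',f,allow_pickle=True)"
```

```text
at [474.1 179.1 390.6] [-1.8e+02  1.0e-01  7.9e+00] move [4.5, -0.2, 54.6] [-0.001, 0.002, -0.006]
```

View pics/pre.png

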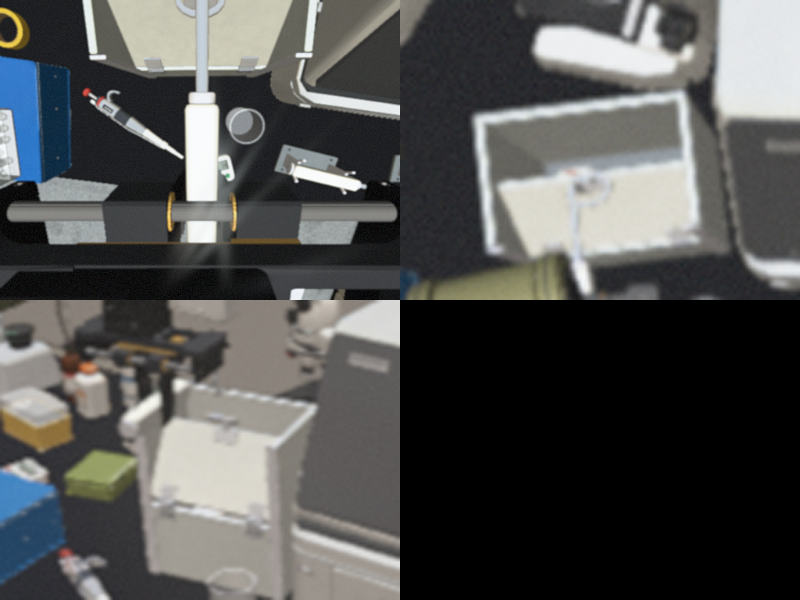

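The views show the rod lined up with the ring laterally (wrist inset: rod at (201,0), ring at (200,5)). In the top inset the hook bend is at (575,172) and the ring at (590,185). I'll compute the hook's position from that.

```bash
python3 -c "
from h import *
t=grab('top');f=np.load('w4.npy',allow_pickle=True).item()
print('bend',plane(t,162.5,141.6,333),'ring',plane(t,110+.3*190,90+.3*186,252))
print('front',plane(f,258.6,120,344), 'expected',np.array([474.1,179.1])+65*np.array([.99,.137]),'hook',np.array([474.1,179.1])+150*np.array([.99,.137]))
print('rod dir',plane(f,201*1.28,5,332),plane(f,202*1.28,110,332))"
```

```text
bend [632.74206096 195.82668029 333.        ] ring [631.73719373 199.90900389 252.        ]
front [544.95508257 188.38483557 344.        ] expected [538.45  188.005] hook [622.6  199.65]
rod dir [597.56246819 196.32593512 332.        ] [549.99692554 189.08133044 332.        ]
```

play_rows(
  steps=[
    [[1,-1,8,0,0,0,-1],[1,-1,18,0,0,0,-1],[1,-1,26,0,0,0,-1],[1,-1,33,0,0,0,-1],[1,-1,33,0,0,0,-1]],
  ],
)

```text
clock: 12.1
eef_pos: [474.8, 180.4, 356.7]
tcp_rot: [-3.141, 0.003, 0.138]
wrist_force: [0.4, -0.1, -1.4]
grip_width: 21.1
grip_force: 40.0
```

play_rows(
  steps=[
    [[0,0,5,0,0,0,-1],[0,0,11,0,0,0,-1],[0,0,17,0,0,0,-1],[0,0,21,0,0,0,-1],[0,0,21,0,0,0,-1]],
  ],
)

```text
clock: 12.72
eef_pos: [474.9, 180.5, 336.2]
tcp_rot: [-3.141, 0.002, 0.138]
wrist_force: [0.7, 0.1, -1.5]
grip_width: 21.7
grip_force: 40.0
```

```bash
python3 -c "
from h import *
s=bot.observe();print(s['eef_pos'],s['wrist_force'],s['wrist_torque'],s['clock'])
b=grab('scene');t=grab('top')
B=np.array(b['pixels'])[:,:,::-1];T=np.array(t['pixels'])[:,:,::-1]
o=np.zeros((400,800,3),np.uint8)
o[:,400:]=cv2.resize(T[110:170,130:190],(400,400),interpolation=cv2.INTER_CUBIC)
o[:,:400]=cv2.resize(B[120:200,160:240],(400,400),interpolation=cv2.INTER_CUBIC)
cv2.imwrite('pics/ins.png',o)"
```

```text
[474.8521011  180.45355316 336.19290546] [ 0.71438123  0.11307763 -1.47243735] [-0.0611671   0.18026493  0.03582945] 12.725
```

View pics/ins.png

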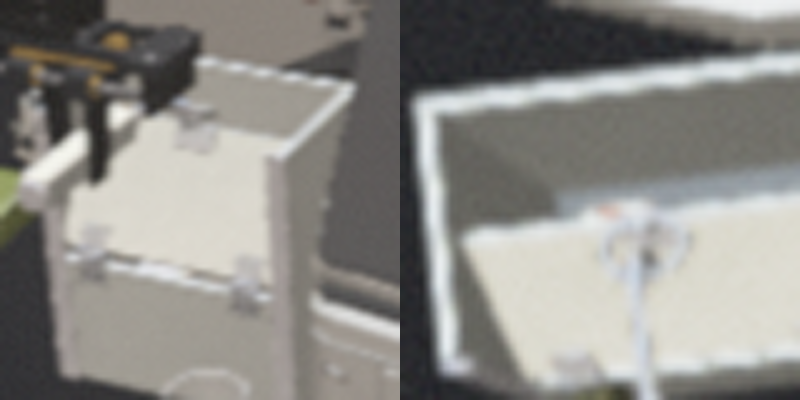

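No contact force, and the top inset shows the rod ending inside the ring at about (640,240). Pulling now.

play_rows(
  steps=[
    [[-6,0,0,0,0,0,-1],[-14,0,-1,0,0,0,-1],[-23,0,-2,0,0,0,-1],[-32,0,-3,0,0,0,-1],[-40,0,-4,0,0,0,-1]],
  ],
)

```text
clock: 13.45
eef_pos: [434.5, 174.8, 340.6]
tcp_rot: [-3.141, 0.002, 0.138]
wrist_force: [1.0, -0.1, -2.6]
grip_width: 22.2
grip_force: 40.0
```

play_rows(
  steps=[
    [[-9,0,0,0,0,0,-1],[-18,0,0,0,0,0,-1],[-27,0,0,0,0,0,-1],[-35,0,0,0,0,0,-1],[-40,0,0,0,0,0,-1]],
  ],
)

```text
clock: 14.08
eef_pos: [395.3, 169.4, 340.8]
tcp_rot: [-3.141, 0.001, 0.138]
wrist_force: [1.5, 0.3, -3.1]
grip_width: 21.7
grip_force: 40.0
```

```bash
python3 -c "
from h import *
s=bot.observe();print(s['eef_pos'],s['wrist_force'],s['wrist_torque'],s['clock'])
t=grab('top');T=np.array(t['pixels'])[:,:,::-1]
cv2.imwrite('pics/pull.png',cv2.resize(T[110:180,130:200],(420,420),interpolation=cv2.INTER_CUBIC))"
```

```text
[395.29923474 169.4204006  340.83292703] [ 1.52800333  0.25099113 -3.0794291 ] [-0.05006223 -0.0423328  -0.05404537] 14.075
```

View pics/pull.png

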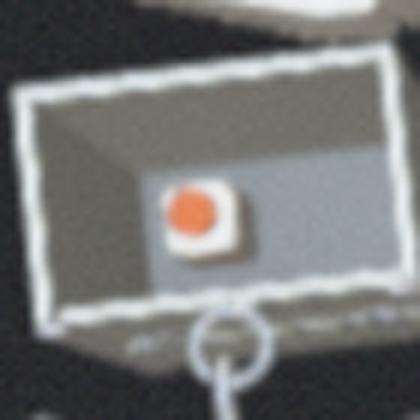

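The pane is nearly shut: the ring is at (230,345), just outside the front rim line, with the hook inside it. I'll keep pulling gently until it meets the stop.

play_rows(
  steps=[
    [[-2,0,0,0,0,0,-1],[-4,0,0,0,0,0,-1],[-6,0,0,0,0,0,-1],[-8,0,0,0,0,0,-1],[-8,0,0,0,0,0,-1]],
  ],
)

```text
clock: 14.75
eef_pos: [391.1, 168.6, 341.0]
tcp_rot: [-3.141, -0.01, 0.138]
wrist_force: [18.6, 2.9, -8.8]
grip_width: 21.8
grip_force: 40.0
```

play_rows(
  steps=[
    [[-1,0,0,0,0,0,-1],[-2,0,0,0,0,0,-1],[-3,0,0,0,0,0,-1],[-3,0,0,0,0,0,-1],[-3,0,0,0,0,0,-1]],
  ],
)

```text
clock: 15.38
eef_pos: [389.6, 168.4, 341.6]
tcp_rot: [-3.141, -0.016, 0.138]
wrist_force: [24.3, 4.5, -10.1]
grip_width: 21.7
grip_force: 40.0
```

About 24 N against the stop, so the pane is shut. I'll centre the pin in the hole and lift out.

play_rows(
  steps=[
    [[5,0,0,0,0,0,-1],[10,0,0,0,0,0,-1],[15,0,0,0,0,0,-1],[17,0,0,0,0,0,-1],[17,0,0,0,0,0,-1]],
  ],
)

```text
clock: 16.0
eef_pos: [401.7, 170.3, 340.7]
tcp_rot: [-3.141, 0.002, 0.138]
wrist_force: [-0.2, 0.2, -1.2]
grip_width: 21.9
grip_force: 40.0
```

play_rows(
  steps=[
    [[0,0,-5,0,0,0,-1],[0,0,-14,0,0,0,-1],[0,0,-25,0,0,0,-1],[0,0,-40,0,0,0,-1],[0,0,-58,0,0,0,-1]],
  ],
)

```text
clock: 16.62
eef_pos: [401.8, 170.3, 400.2]
tcp_rot: [-3.141, 0.001, 0.138]
wrist_force: [-1.5, 0.9, -1.6]
grip_width: 21.8
grip_force: 40.0
```

```bash
python3 -c "
from h import *
mv(400,100,400,-30);s=bot.observe();print(s['wrist_force'],s['wrist_torque'])
t=grab('top');b=grab('scene')
# flap check: ring/pane via depth at the rim front, orig pane region
P=cloud(t); m=(P[...,2]>200)&(P[...,2]<300)&(P[...,1]>150)&(P[...,1]<240)&(P[...,0]>500)&(P[...,0]<690)
h=np.histogram(P[...,0][m],bins=range(500,700,10)); print(h[0].tolist())
f=grab('wrist');A=np.array(f['pixels'])[:,:,::-1];T=np.array(t['pixels'])[:,:,::-1];B=np.array(b['pixels'])[:,:,::-1]
o=np.zeros((600,800,3),np.uint8)
o[:300,:400]=cv2.resize(A,(400,300));o[:300,400:]=cv2.resize(T[100:190,110:230],(400,300),interpolation=cv2.INTER_CUBIC)
o[300:,:400]=cv2.resize(B[100:205,120:260],(400,300),interpolation=cv2.INTER_CUBIC)
cv2.imwrite('pics/out.png',o)"
```

```text
at [401.8 170.3 400.2] [-180.     0.     7.9] move [-11.5, 69.3, 0.2] [-0.001, 0.001, 0.662]
[-1.47460483  0.91843966 -1.59826164] [-0.05778661  0.11501263  0.02834864]
[0, 0, 0, 18, 7, 5, 14, 48, 56, 6, 0, 0, 0, 0, 0, 0, 0, 0, 0]
```

```bash
cat > pole.py <<'E'
from h import *
s=bot.observe();R=Ro.from_euler('xyz',s['tcp_rot']).as_matrix()
f=grab('wrist');P=(cloud(f)-s['eef_pos'])@R
m=(np.abs(P[...,1])<25)&(P[...,2]>40)&(P[...,2]<70)&(P[...,0]>20)&(P[...,0]<160)
Q=P[m];h=Q[Q[:,2]<52];r=Q[(Q[:,0]>85)]
print('handle x max',np.percentile(h[:,0],[50,95,99]).round(1),'ytop',np.median(h[:,1]))
for lo in range(20,150,15):
    q=Q[(Q[:,0]>=lo)&(Q[:,0]<lo+15)]
    if len(q)>5: print(lo,len(q),np.median(q,0).round(1),np.percentile(q[:,2],10).round(1))
E
python3 pole.py
python3 -c "
from h import *
f=np.load('w4.npy',allow_pickle=True).item()
T=np.array([474.1,179.1,390.6]);R=Ro.from_euler('xyz',[-3.141,.002,.137]).as_matrix()
P=(cloud(f)-T)@R
m=(np.abs(P[...,1])<25)&(P[...,2]>40)&(P[...,2]<70)&(P[...,0]>20)&(P[...,0]<160)
Q=P[m];h=Q[Q[:,2]<52]
print('before',np.percentile(h[:,0],[50,95,99]).round(1))
for lo in range(20,150,15):
    q=Q[(Q[:,0]>=lo)&(Q[:,0]<lo+15)]
    if len(q)>5: print(lo,len(q),np.median(q,0).round(1))
"
```

```text
handle x max [46.9 69.6 73. ] ytop 0.30624640928116953
20 1148 [27.7  0.3 44.9] 44.0
35 1221 [42.6  0.8 45.1] 44.2
50 1343 [57.7  0.3 45.4] 44.5
65 842 [70.5  0.5 50.9] 46.9
80 501 [87.6  0.3 55.4] 54.1
95 534 [102.6   0.3  55.6] 54.4
110 561 [117.5   0.7  55.8] 54.7
125 47 [125.5   0.3  56.1] 55.2
before [47.  70.1 93.5]
20 1153 [27.6  0.8 44.2]
35 1240 [42.7  0.7 44.1]
50 1351 [57.8  0.2 44.3]
65 776 [70.6  0.7 50.7]
80 507 [87.6  0.2 53.6]
95 545 [102.5   0.7  53.5]
110 605 [117.8   0.6  53.6]
125 12 [125.3   1.8  54.7]
```

The pole didn't slip in the grip: pitch is under 0.02 rad and there's no axial shift. I'll return the way I came.

play_rows(
  steps=[
    [[0,0,0,0,0,0.13,-1],[0,0,0,0,0,0.31,-1],[0,0,0,0,0,0.49,-1],[0,0,0,0,0,0.67,-1],[0,0,0,0,0,0.85,-1]],
  ],
)

```text
clock: 17.45
eef_pos: [401.6, 170.2, 397.7]
tcp_rot: [3.14, 0.002, -0.718]
wrist_force: [-0.1, 0.6, -1.9]
grip_width: 21.5
grip_force: 40.0
```

```bash
python3 -c "
from h import *
mv(425,-85,400,-45);print(bot.observe()['q'])"
```

```text
at [401.6 170.2 397.7] [ 1.799e+02  1.000e-01 -4.110e+01] move [185.5, 176.8, -2.4] [0.002, 0.002, 0.068]
[ 2.77196321e-01 -4.10725711e-01  1.95427738e+00  8.74840031e-04
  1.60085666e+00  2.56558552e+00]
```

play_rows(
  steps=[
    [[20,19,0,0,0,0,-1],[58,55,0,0,0,0,-1],[97,92,0,0,0,0,-1],[135,129,0,0,0,0.03,-1],[172,164,0,0,0,0.1,-1]],
  ],
)

```text
clock: 18.08
eef_pos: [424.5, -67.9, 397.8]
tcp_rot: [3.141, 0.002, -0.814]
wrist_force: [0.8, 1.5, -1.9]
grip_width: 22.0
grip_force: 40.0
```

```bash
python3 -c "
from h import *
mv(450.5,-329.6,350,-81.07);print(bot.observe()['q'])"
```

```text
at [424.5 -67.9 397.8] [ 1.80e+02  1.00e-01 -4.66e+01] move [208.1, 160.8, 47.5] [0.001, 0.002, 0.601]
[-2.83821786e-01 -4.26333717e-01  1.96512177e+00  3.49628963e-04
  1.60503703e+00  2.10086057e+00]
```

play_rows(
  steps=[
    [[30,22,0,0,0,0.13,-1],[70,54,0,0,0,0.3,-1],[112,86,0,0,0,0.46,-1],[154,118,0,0,0,0.601,-1],[190,147,20,0.001,0.002,0.601,-1]],
  ],
)

```text
clock: 18.7
eef_pos: [449.3, -307.5, 379.2]
tcp_rot: [-3.139, -0.003, -1.414]
wrist_force: [1.6, 0.6, -1.7]
grip_width: 21.9
grip_force: 40.0
```

```bash
python3 -c "
from h import *
mv(450.5,-329.6,250,-81.07)"
```

```text
at [ 449.3 -307.5  379.2] [-1.799e+02 -1.000e-01 -8.100e+01] move [21.7, 2.6, 129.2] [-0.002, -0.003, 0.001]
```

play_rows(
  steps=[
    [[20,2.5,25,-0.002,-0.003,0,-1],[22,2.5,70,-0.002,-0.003,0,-1],[22,2.5,115,-0.002,-0.003,0,-1],[22,2.5,130,-0.002,-0.003,0,-1],[22,2.5,130,-0.002,-0.003,0,-1]],
  ],
)

```text
clock: 19.32
eef_pos: [449.8, -327.1, 247.5]
tcp_rot: [3.138, 0.004, -1.412]
wrist_force: [0.6, -0.8, -1.0]
grip_width: 21.8
grip_force: 40.0
```

```bash
python3 -c "
from h import *
mv(450.5,-329.6,143.6,-81.07)"
```

```text
at [ 449.8 -327.1  247.5] [179.8   0.2 -80.9] move [3.0, -0.6, 103.9] [0.003, 0.004, 0.002]
```

play_rows(
  steps=[
    [[0,0,20,0,0,0,-1],[0,0,45,0,0,0,-1],[0,0,60,0,0,0,-1],[0,0,60,0,0,0,-1],[0,0,60,0,0,0,-1]],
  ],
)

```text
clock: 19.95
eef_pos: [450.6, -327.8, 189.6]
tcp_rot: [3.141, 0.001, -1.413]
wrist_force: [0.3, -0.6, -1.2]
grip_width: 21.5
grip_force: 40.0
```

```bash
python3 -c "
from h import *
mv(450.5,-329.6,143.6,-81.07)"
```

```text
at [ 450.6 -327.8  189.6] [180.    0.  -80.9] move [1.8, 0.3, 46.0] [0.0, 0.001, 0.002]
```

play_rows(
  steps=[
    [[2,0,12,0,0,0,-1],[2,0,25,0,0,0,-1],[2,0,36,0,0,0,-1],[2,0,43,0,0,0,-1],[2,0,45,0,0,0,-1]],
  ],
)

```text
clock: 20.58
eef_pos: [450.4, -329.2, 143.7]
tcp_rot: [3.14, 0.003, -1.413]
wrist_force: [-2.1, 4.3, 7.9]
grip_width: 21.2
grip_force: 40.0
```

```bash
python3 -c "
from h import *
mv(450.5,-329.6,143.6,-81.07);print(bot.observe()['wrist_force'],bot.observe()['wrist_torque'])"
```

```text
at [ 450.4 -329.2  143.7] [179.9   0.2 -80.9] move [0.4, -0.0, 0.1] [0.002, 0.003, 0.002]
[-2.08756919  4.27709751  7.85478133] [ 0.36945699  0.52598613 -0.15370878]
```

Seated, with light contact. I'll release and back off.

play_rows(
  steps=[
    [[0,0,0,0,0,0,0.2],[0,0,0,0,0,0,0.2],[0,0,0,0,0,0,0.2],[0,0,0,0,0,0,0.2],[0,0,0,0,0,0,0.2]],
  ],
)

```text
clock: 21.2
eef_pos: [450.3, -329.3, 143.5]
tcp_rot: [3.14, 0.002, -1.413]
wrist_force: [-0.7, -0.3, 0.4]
grip_width: 56.3
grip_force: 0.0
```

play_rows(
  steps=[
    [[0,0,-15,0,0,0,0.2],[0,0,-50,0,0,0,0.2],[0,0,-95,0,0,0,0.2],[-30,0,-140,0,0,0,0.2],[-80,0,-185,0,0,0,0.2]],
  ],
)

```text
clock: 21.82
eef_pos: [438.4, -254.0, 328.6]
tcp_rot: [-3.141, 0.0, -1.415]
wrist_force: [1.6, 0.2, 0.2]
grip_width: 57.1
grip_force: 0.0
```

```bash
sed -i 's/w3/w5/' p.py; python3 p.py; python3 -c "
from h import *
f=grab('wrist');t=grab('top');b=grab('scene')
A=np.array(f['pixels'])[:,:,::-1];T=np.array(t['pixels'])[:,:,::-1];B=np.array(b['pixels'])[:,:,::-1]
o=np.zeros((600,800,3),np.uint8)
o[:300,:400]=cv2.resize(A,(400,300));o[:300,400:]=cv2.resize(T[110:230,125:285],(400,300),interpolation=cv2.INTER_CUBIC)
o[300:,:400]=cv2.resize(B[110:200,130:250],(400,300),interpolation=cv2.INTER_CUBIC)
o[300:,400:]=cv2.resize(B[190:280,265:385],(400,300),interpolation=cv2.INTER_CUBIC)
cv2.imwrite('pics/final.png',o)"
```

```text
at [ 438.4 -254.   328.6] [-180.    0.  -81.] move [74.5, 3.1, 128.6] [-0.0, 0.0, 0.006]
[ 249    0   20  177 2906] ((453.59442138671875, -352.6448669433594), (22.322832107543945, 181.2668914794922), 9.00514030456543)
```

View pics/final.png

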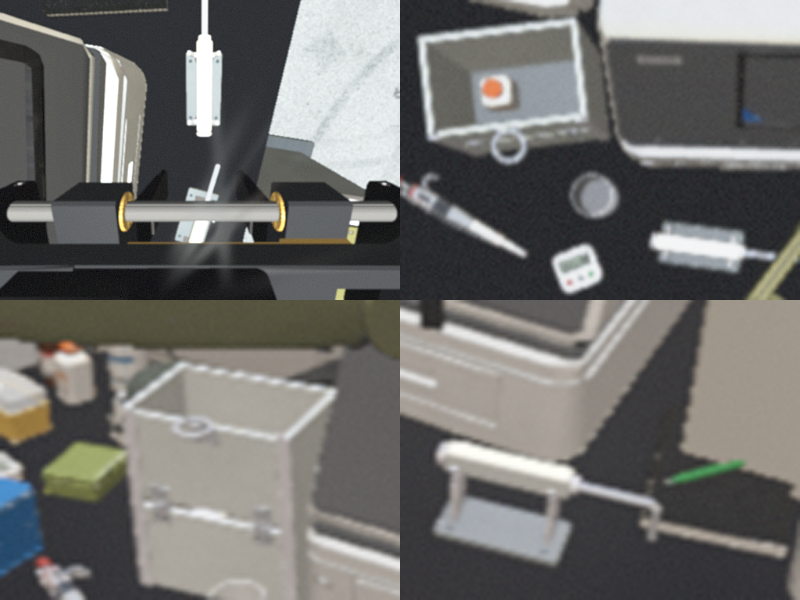

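The final view shows the pane upright with its ring level outside the front rim at (190,427), and the pole back in its cradle with the hook pointing the same way at (652,520). Handing in.

```bash
python3 -c "
from cell import bot
print(bot.finish_job())"
```

```text
the job is handed in; nothing more can be done
None
```

The pane is pulled fully shut against its stop, and the pole is unhooked and back in its cradle with the hook pointing the same way as before; I handed the job in at about 22 s.

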